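Hold a bearing end cap down on its spring while it is screwed on

TASK

Drop the ball bearing flat into the bore of the blue housing and let go of it. Then set the aluminium end cap on top, spigot in the bore and its four screw holes over the four tapped holes of the housing, push it down against the spring until its flange sits flush on the housing's face, and finish while still holding it there with a steady push of about 15 N (10 to 22 N), so that a colleague can put in the screws: do not let go at the end. Leave the spacer, the tape measure, the caliper and the thread-lock bottle where they are.

Things in the scene. Friction and masses are not known exactly. Their poses are not given: they have to be found in the camera images.
- housing: blue cast bearing housing fixed to the bench: foot 86 x 130 x 12 mm with two hex bolts, on it a block 84 x 84 mm whose bright machined top face is 48 mm above the bench; bore of 49 mm in its middle, round it four 6 mm tapped holes, 29 mm either way in x and y (quarter-turn pattern). Origin: centre of the underside, on the bore axis; z up, y along the foot's long side
- bore_mouth (a point): centre of the bore at the height of the housing's top face; the mouth has a lead-in cone, 2.5 mm wide and 4.5 mm deep; axes as the housing. The bearing at rest on the spring lies with its top 4 mm below the face, and the cap on it then stands 5 mm proud of the face
- ball_bearing: steel ball bearing lying flat on the bench, 47 mm outer diameter, 14 mm high, 0.08 kg; origin: centre of its underside, z its axis
- end_cap: aluminium end cap on its spigot, 0.18 to 0.33 kg, 43 mm high: spigot 45.8 mm diameter, 9 mm long, end bevelled; square flange 84 x 84 mm from 9 to 17 mm height with four 9 mm holes, 29 mm either way in x and y; solid round boss, 40 mm diameter, from 17 to 43 mm height, to hold or press it by (a fillet at its foot up to 19 mm). Origin: centre of the underside; x, y along the flange's sides
- flange_underside (a point): centre of the underside of the end cap's flange, 9 mm above the cap's origin; it meets bore_mouth when the cap is flush; axes as the cap
- steel_spacer: bystander: turned steel sleeve, 25 mm diameter, 35 mm high, standing; origin at the centre of its underside
- yellow_tape_measure: bystander: yellow and black tape measure, 33 x 75 mm, 63 mm high; origin at the centre of its underside
- caliper: bystander: digital caliper lying flat, 68 x 225 x 11 mm; origin at the centre of its underside, y along its beam
- thread_lock_bottle: bystander: white bottle with a red pointed cap, 47 mm diameter, 134 mm high, standing; origin at the centre of its underside
- wave_spring (a joint): wave spring in the bore, its top 18 mm below the face: compression in m, 0 as it stands, 0.005 when the cap is flush. It carries 3.6 N as it stands and 0.9 N more for every mm; with the weights of bearing and cap helping, about 5 N of push brings the flange down to the face; all push beyond that bears on the rigid face
Things that resemble listed ones, but are neither listed nor needed, are in the scene too. Leave any yellow look-alike of the ball_bearing alone.

How it is judged (in metres and radians):
On the way, in this order (a step that is already met when the one before it is completed fails the run):
1. the bearing lies flat in the bore on the spring, let go (horizontal distance between ball_bearing and bore_mouth below 0.003 m and z of ball_bearing in the frame of bore_mouth below -0.015 m and angle between ball_bearing's own z axis and vertical below 0.1 rad and contact force between the fingers and ball_bearing below 0.1 N), for 0.2 s.
2. the cap is flush, its holes lined up, and pressed on the housing's face with 2 to 20 N, steadily for 1.5 s (horizontal distance between flange_underside and bore_mouth below 0.003 m and z of flange_underside in the frame of bore_mouth below 0.0015 m and angle between end_cap's own z axis and vertical below 0.03 rad and contact force between end_cap and housing between 2 and 20 N and (angle between the x axis of end_cap and the x axis of housing, either way round below 0.07 rad or angle between the x axis of end_cap and the y axis of housing, either way round below 0.07 rad)), for 1.5 s.
At the end, for the whole second after the job is handed in: Bearing in the bore within 3 mm, underside 20 mm or more below the face; cap flush within 1.5 mm, tilt under 0.03 rad, centred within 3 mm, holes lined up within 0.07 rad (any quarter turn); the fingers still hold it at rest, pressing it on the housing with 2 to 20 N (all of step 2 and horizontal distance between ball_bearing and bore_mouth below 0.003 m and z of ball_bearing in the frame of bore_mouth below -0.02 m and angle between ball_bearing's own z axis and vertical below 0.1 rad and linear speed of end_cap below 0.01 m/s and contact force between the fingers and end_cap above 3 N); the arm keeps its last pose, push and grip.
It fails at once if a bystander is shifted by more than 20 mm (distance of any of steel_spacer, yellow_tape_measure, caliper, thread_lock_bottle from where it was at the start of the episode above 0.02 m).
It also fails if it takes over 58 s, if anything falls off the work surface, if the arm or the gripper's body presses on something with over 40 N, if the wrist force passes 120 N, or if a joint passes its speed limit or range.

ROBOT

A 7-joint arm with a two-finger parallel gripper is mounted at the origin on a cart in front of the work surface, level with it; the furniture and walls round the work are solid. World frame = base frame: x ahead of the robot, y to its left, z up, the work surface at z = 0. Lengths are in mm, angles in rad, forces in N, time in s.
With the tool pointing down it reaches from about 400 to 750 mm from the base axis. Payload 19.5 kg.
Tool frame: the origin (TCP) lies on the mounting face of the last link; the fingertips stand 173 mm ahead of it and the grasp point (between the pads) lies 155 mm ahead of it; z points along the fingers, y is the line along which they close (so a half turn about z gives the same grasp; the last joint's range is limited). The gripper opens to 85 mm and grips with 20 to 120 N. Pads are 22 mm wide; open, the fingers measure 114 mm over their backs; the gripper's body (76 mm by 85 mm) begins 54 mm behind the grasp point. The pads swing forward as they close: fully open they stand 13 mm farther back than shut.
Start: joints at [-1.197, 0.707, -0.028, 1.485, 0.022, 0.951, -0.075], TCP at [232.248, 526.001, 404.668] pointing down, gripper open.
Joint ranges: [-2.71, 2.71], [-0.32, 2.16], [-1.57, 1.52], [0, 2.45], [-1.46, 4.6], [0, 2.02], [-2.83, 2.83]. Speed limits (rad/s): [1.89, 1.89, 2.57, 2.57, 3.01, 3.01, 3.01].

INTERFACE

Orientations are given as a unit quaternion [w, x, y, z].
In Python, from workcell import r, vision, finder gives the robot as it stands.
- The arm moves only by the tool play_rows, never from a script. Its argument "series" is a list of rows, each a list of 4 numbers: the shift along the tool's x, y, z normalised to -1 to 1, where 1 is 0.6 m, then the turn about the tool's z normalised to -1 to 1, where 1 is 30 degrees. A call has exactly 8 rows; each row is the pose to reach, as a shift and turn from the pose commanded when the call began, along the tool's axes at that moment; what a row does not reach only later rows make up. A row lasts 1/10 s, in which the tool goes at most 50 mm and 8.59 degrees, less where a joint would pass 70% of its speed; a pose out of reach is approached as far as the arm can. A call with a number of a shift or a turn outside -1 to 1 is refused whole. A call with a gripper value outside its range is refused whole. "hand" is the finger opening in mm, from 0 to 85.4, set as the call begins (left out, the last holds). The fingers move at their own pace and stop on an object; "squeeze" is the grip in N (left out, the last holds). Time passes only in rows, so rows that repeat a pose let the fingers close, or fill a call up. It gives the time, the measured TCP pose, the force, the opening and the grip force at its end, in the units of the state.
- r.get_obs(): the state, without advancing time (a new reading comes with each control period).
- vision.read_camera(name): name is "scene" or "top" or "wrist"; returns a dict with "img" (420x560x3 uint8, blue, green, red), "camera_matrix" (3x3 intrinsics, pixels), "extrinsics" (4x4, takes a point from camera to world coordinates). Camera axes: x right, y down, z forward; pixel columns grow to the right and rows downward; lengths in mm; the calibration is good to about 2 mm. The wrist camera is an equidistant fisheye: a pixel r from the principal point sees the ray r / f radians off the axis. A picture is of the moment at which its call begins. There is no depth.
- r.job_done(): hands the job in; it is judged then, once.
Trained networks look in a picture, given as the dict that the camera call returned (one of the last four; its "shot" number tells which), for a name from the list of things; names that differ only in an ending like _2 or _b are one class to them, and where a whole thing is asked for, a point or a joint stands for the part that bears it (a point fixed in the world has none). Each returns a list of dicts, best first, with "p" (0 to 1); they miss things now and then, are a little off and sometimes report something else, mostly with a low value. They report only what shows in the picture. A call takes as long as a camera call. They do not tell look-alikes from the thing itself.
- finder.search_frame(picture, query): "extent" ([centre column, centre row, width, height] as shares, 0 to 1, of the picture: columns of its width, rows of its height, round what is visible of it).
- finder.outline_of(picture, query): "region" (420x560 bool, what is visible of it) and "extent" ([centre column, centre row, width, height] as shares, 0 to 1, of the picture: columns of its width, rows of its height, round what is visible of it).
The state is a dict: "t": time; "joint_pos": joint angles; "joint_velocities": joint speeds; "tau": joint torques, N m; "eef_pos": TCP position; "ee_rot": TCP orientation; "ft_force": force on the tool from outside, world axes, zero at the start; "moment": the same for the moment, N m; "finger_gap": finger opening in mm; "grip_force": force on a finger pad.
Only numpy, scipy, OpenCV 4.12 (cv2) and the standard library are available. Lean on these libraries where they do the work, as an engineer would, in place of code of your own. Each camera call takes 0.05 s, during which the arm holds its last target. There are 200 camera calls.

## Working session

There is one attempt and no reset: what is moved stays moved. The work goes in short steps, Python scripts to look and compute and a tool call to move; the robot and the scene stay as the last step left them, time stands still between calls to the robot, and variables do not carry over. Pictures are saved under pics/ and viewed, at most 13 in all, crops included, and the job is handed in when it is done.

Besides the shell and the picture viewer there is one more tool, called as a command line: name --pt "numbers of a row" for each row, then --argument value for the rest. play_rows: Moves the arm, as the interface text tells. Scaled input: -1 to 1 covers 0.6 m each way for a shift and 30 degrees each way for a turn. Its arguments: {"type":"object","properties":{"series":{"type":"array","items":{"type":"array","items":{"type":"number"}}},"hand":{"type":"number"},"squeeze":{"type":"number"}},"required":["series"]}

```bash
ls; mkdir -p pics
cat > h.py <<'E'
import numpy as np, cv2
from workcell import r, vision, finder
def ray(p,u,v):
    K=p["camera_matrix"];T=np.array(p["extrinsics"])
    d=np.array([(u-K[0][2])/K[0][0],(v-K[1][2])/K[1][1],1.])
    if p.get("fish"):
        q=d[:2];th=np.linalg.norm(q);d=np.array([*(q/max(th,1e-9)*np.sin(th)),np.cos(th)])
    return T[:3,3],T[:3,:3]@d
def at(p,u,v,z):
    o,d=ray(p,u,v);return o+d*(z-o[2])/d[2]
def cam(n):
    p=vision.read_camera(n);p["fish"]=n=="wrist";return p
def proj(p,X):
    T=np.array(p["extrinsics"]);K=np.array(p["camera_matrix"]);c=T[:3,:3].T@(np.array(X,float)-T[:3,3])
    if p["fish"]:
        n=np.linalg.norm(c[:2]);th=np.arctan2(n,c[2]);q=c[:2]/max(n,1e-9)*th
    else:q=c[:2]/c[2]
    return q[0]*K[0][0]+K[0][2],q[1]*K[1][1]+K[1][2]
E
python3 - <<'E'
from h import *
o=r.get_obs();print({k:np.round(v,3) for k,v in o.items()})
ims=[]
for n in("top","scene"):
    p=cam(n);cv2.imwrite(f"pics/{n}0.png",p["img"]);print(n,np.round(p["extrinsics"],2).tolist(),np.round(p["camera_matrix"],1).tolist())
    for q,z in(("housing",48),("ball_bearing",14),("end_cap",43),("steel_spacer",35),("yellow_tape_measure",63),("caliper",11),("thread_lock_bottle",134)):
        for f in finder.search_frame(p,q)[:4]:
            e=f["extent"];u,v=e[0]*560,e[1]*420
            print(q,round(f["p"],2),np.round([u,v,e[2]*560,e[3]*420]),np.round(at(p,u,v,z)))
E
```

```text
pics
{'t': np.float64(0.0), 'joint_pos': array([-1.197,  0.707, -0.028,  1.485,  0.022,  0.951, -0.076]), 'joint_velocities': array([ 0.   ,  0.001,  0.   , -0.002,  0.   , -0.002, -0.   ]), 'tau': array([-0.0000e+00, -8.8322e+01,  1.2350e+00, -2.3618e+01,  1.7000e-02,
        7.0000e-03,  0.0000e+00]), 'eef_pos': array([232.229, 525.933, 404.232]), 'ee_rot': array([-0.   ,  0.206,  0.978, -0.001]), 'ft_force': array([-0.611,  0.182, -0.221]), 'moment': array([-0.066,  0.065,  0.011]), 'grip_force': np.float64(0.0), 'finger_gap': np.float64(85.156)}
top [[0.02, -0.98, 0.18, 389.56], [-1.0, -0.02, -0.04, 4.9], [0.04, -0.18, -0.98, 952.45], [0.0, 0.0, 0.0, 1.0]] [[379.8, 0.0, 284.1], [0.0, 379.8, 209.4], [0.0, 0.0, 1.0]]
housing 0.73 [283. 226.  56.  38.] [516. -30.  48.]
ball_bearing 0.82 [372. 239.  17.  20.] [ 494. -256.   14.]
ball_bearing 0.71 [346. 207.  18.  20.] [ 573. -189.   14.]
ball_bearing 0.53 [336. 237.  21.  19.] [ 498. -163.   14.]
end_cap 0.84 [164. 235.  39.  40.] [490. 253.  43.]
steel_spacer 0.62 [262. 286.   4.   6.] [375.  16.  35.]
yellow_tape_measure 0.68 [288.
[... 201 characters left out ...]
.]
scene [[0.84, -0.35, 0.42, 165.4], [-0.55, -0.54, 0.64, -599.68], [0.01, -0.76, -0.65, 675.91], [0.0, 0.0, 0.0, 1.0]] [[380.3, 0.0, 277.0], [0.0, 380.3, 208.5], [0.0, 0.0, 1.0]]
housing 0.97 [270. 238.  58.  50.] [505. -63.  48.]
ball_bearing 0.95 [317. 311.  25.  24.] [ 491. -265.   14.]
ball_bearing 0.8 [331. 272.  20.  14.] [ 581. -199.   14.]
ball_bearing 0.57 [293. 281.  17.  18.] [ 493. -174.   14.]
end_cap 0.74 [209. 181.  30.  29.] [485. 223.  43.]
steel_spacer 0.73 [203. 247.  13.  20.] [364.   6.  35.]
yellow_tape_measure 0.7 [337. 205.  26.  29.] [702. -68.  63.]
caliper 0.89 [291. 176.  51.  37.] [720. 159.  11.]
thread_lock_bottle 0.8 [400. 285.  28.  50.] [ 590. -363.  134.]
```

Run:
```python
import cv2,numpy as np
a=cv2.imread("pics/top0.png");b=cv2.imread("pics/scene0.png")
c=np.vstack([cv2.resize(a[120:310,130:430],(800,300),interpolation=2) if 0 else cv2.resize(a[125:300,130:430],(514,300),interpolation=2),cv2.resize(b[160:335,180:480],(514,300),interpolation=2)])
cv2.imwrite("pics/c0.png",c)
x=np.hstack([cv2.resize(b[295:327,300:334],(266,250),interpolation=2),cv2.resize(b[260:284,314:348],(266,188),interpolation=2)[:188],][:1]+[cv2.resize(b[256:288,314:348],(266,250),interpolation=2),cv2.resize(b[265:297,277:311],(266,250),interpolation=2)])
cv2.imwrite("pics/c1.png",x)
```

```text
(no output)
```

View pics/c0.png

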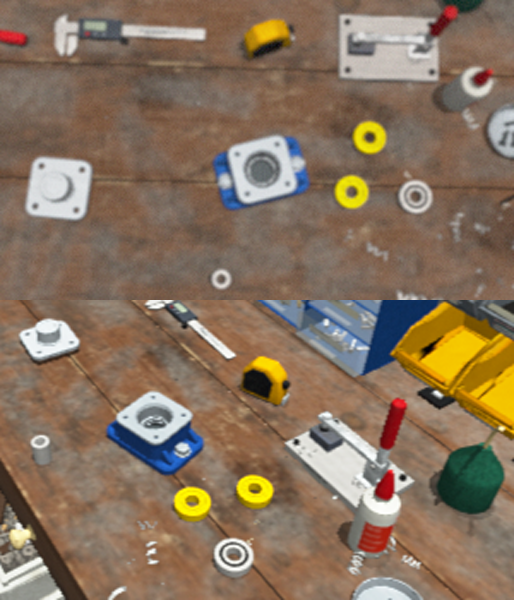

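View pics/c1.png

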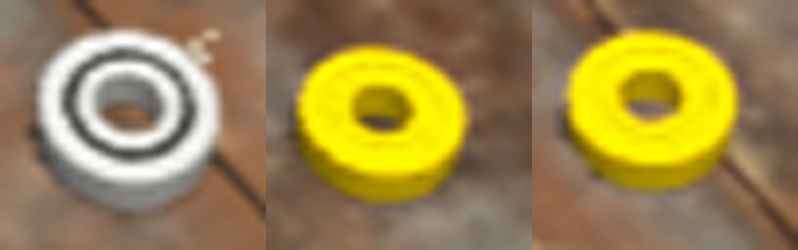

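Top view: the steel bearing is at (372,239). Two yellow look-alikes sit at (346,207) and (336,237), and the crop confirms that the first of its three is the grey steel one, so I choose that. The housing is at (283,226), turned about 12°. The cap is at (164,235) and nearly square to the image. The spacer is at (262,286).

I'll move over the cap first, squaring the tool to the world axes on the way, then look with the wrist camera.

play_rows --pt "-0.577 -0.242 0.1 -0.793" --pt "-0.577 -0.242 0.1 -0.793" --pt "-0.577 -0.242 0.1 -0.793" --pt "-0.577 -0.242 0.1 -0.793" --pt "-0.577 -0.242 0.1 -0.793" --pt "-0.577 -0.242 0.1 -0.793" --pt "-0.577 -0.242 0.1 -0.793" --pt "-0.577 -0.242 0.1 -0.793" --hand 85

```text
t: 1.6
eef_pos: [492.5, 250.0, 344.1]
ee_rot: [0.0, 0.002, 1.0, -0.001]
ft_force: [-0.7, 0.7, 0.1]
finger_gap: 85.0
grip_force: 0.0
```

Run:
```python
from h import *
p=cam("wrist");cv2.imwrite("pics/w1.png",p["img"]);print(np.round(p["extrinsics"],3).tolist(),np.round(p["camera_matrix"],1).tolist())
for q,z in(("end_cap",43),("housing",48)):
    for f in finder.search_frame(p,q)[:2]:
        e=f["extent"];u,v=e[0]*560,e[1]*420
        print(q,round(f["p"],2),np.round([u,v,e[2]*560,e[3]*420]),np.round(at(p,u,v,z)))
```

```text
[[0.005, 0.959, 0.282, 421.062], [1.0, -0.004, -0.003, 250.958], [-0.002, 0.282, -0.959, 313.448], [0.0, 0.0, 0.0, 1.0]] [[325.2, 0.0, 281.4], [0.0, 325.2, 214.9], [0.0, 0.0, 1.0]]
end_cap 0.69 [294. 198.  92.  92.] [486. 261.  43.]
housing 0.7 [ 53. 227. 103.  93.] [511.  13.  48.]
```

View pics/w1.png

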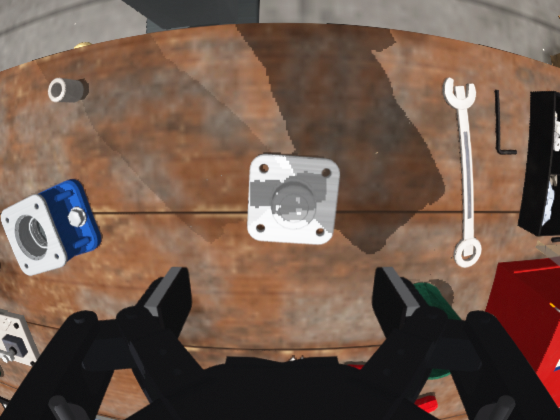

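The wrist view shows the cap at (294,198). Its four flange holes are near (264,168), (327,173), (261,228) and (320,233). Housing is at left (45,230) and the spacer at (66,90).

```bash
cat >> h.py <<'E'
from scipy.optimize import least_squares
def holes(p,px,z,d=29,win=6):
    g=255.-cv2.cvtColor(p["img"],cv2.COLOR_BGR2GRAY).astype(float);out=[]
    for u,v in px:
        for _ in range(4):
            iu,iv=int(round(u)),int(round(v));w=g[iv-win:iv+win+1,iu-win:iu+win+1];w=np.clip(w-np.percentile(w,60),0,None)**1.5
            Y,X=np.mgrid[iv-win:iv+win+1,iu-win:iu+win+1];u,v=(w*X).sum()/w.sum(),(w*Y).sum()/w.sum()
        out.append(at(p,u,v,z)[:2])
    P=np.array(out);c=P.mean(0);q=P-c;a=np.angle(np.mean(np.exp(4j*np.arctan2(q[:,1],q[:,0]))))
    yaw=(a-np.pi)/4;yaw=(yaw+np.pi/4)%(np.pi/2)-np.pi/4
    return c,np.degrees(yaw),np.linalg.norm(q,axis=1)
E
python3 - <<'E'
from h import *
p={"img":cv2.imread("pics/w1.png"),"fish":True,"extrinsics":[[0.005, 0.959, 0.282, 421.062], [1.0, -0.004, -0.003, 250.958], [-0.002, 0.282, -0.959, 313.448], [0.0, 0.0, 0.0, 1.0]],"camera_matrix":[[325.2, 0.0, 281.4], [0.0, 325.2, 214.9], [0.0, 0.0, 1.0]]}
print(holes(p,[(264,168),(327,173),(261,228),(320,233)],16))
E
```

```text
(array([494.58629695, 260.26745807]), np.float64(-4.195252269254803), array([41.2296084 , 41.30255877, 40.83360201, 41.08829308]))
```

play_rows --pt "-0.03 -0.47 0 0" --pt "-0.03 -0.47 0 0" --pt "-0.03 -0.47 0 0" --pt "-0.03 -0.47 0 0" --pt "-0.03 -0.47 0 0" --pt "-0.03 -0.47 0 0" --pt "-0.03 -0.47 0 0" --pt "-0.03 -0.47 0 0"

```text
t: 2.55
eef_pos: [508.1, -27.8, 344.9]
ee_rot: [0.0, 0.0, 1.0, 0.0]
ft_force: [-0.4, 0.3, -0.0]
finger_gap: 84.9
grip_force: 0.0
```

Run:
```python
from h import *
import pickle
p=cam("wrist");cv2.imwrite("pics/w2.png",p["img"]);pickle.dump({k:p[k] for k in("img","fish","extrinsics","camera_matrix")},open("w2.pkl","wb"))
for q,z in(("ball_bearing",14),("housing",48)):
    for f in finder.search_frame(p,q)[:3]:
        e=f["extent"];u,v=e[0]*560,e[1]*420
        print(q,round(f["p"],2),np.round([u,v,e[2]*560,e[3]*420]),np.round(at(p,u,v,z)))
cv2.imwrite("pics/w2.png",cv2.resize(p["img"][100:340],(0,0),fx=1.4,fy=1.4))
```

```text
ball_bearing 0.94 [149. 189.  46.  51.] [ 498. -159.   14.]
ball_bearing 0.9 [ 76. 187.  36.  44.] [ 493. -251.   14.]
ball_bearing 0.89 [139. 261.  39.  39.] [ 577. -182.   14.]
housing 0.91 [280. 216. 142. 115.] [516. -28.  48.]
```

View pics/w2.png

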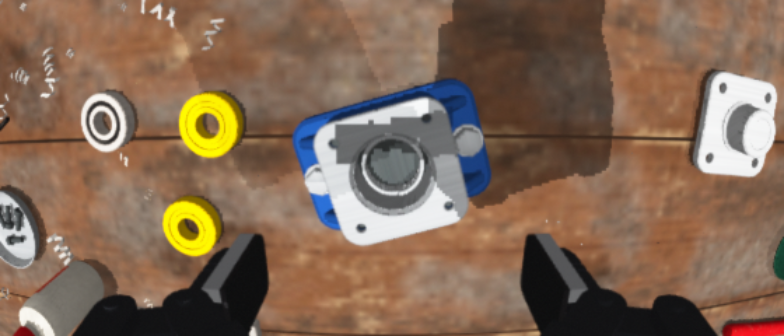

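play_rows --pt "0.02 -0.38 0 0" --pt "0.02 -0.38 0 0" --pt "0.02 -0.38 0 0" --pt "0.02 -0.38 0 0" --pt "0.02 -0.38 0 0" --pt "0.02 -0.38 0 0" --pt "0.02 -0.38 0 0" --pt "0.02 -0.38 0 0"

```text
t: 3.5
eef_pos: [496.5, -255.0, 344.9]
ee_rot: [0.0, -0.001, 1.0, 0.0]
ft_force: [-0.0, 0.2, -0.9]
finger_gap: 85.1
grip_force: 0.0
```

The wrist view shows the housing, with tapped holes at about (238,203), (305,184), (258,263) and (321,247) in full-frame pixels. The steel bearing is at (76,187), the yellow ones at (149,189) and (139,261).

Run:
```python
from h import *
import pickle
w=pickle.load(open("w2.pkl","rb"))
print(holes(w,[(238,203),(305,184),(258,263),(321,247)],47,win=4))
p=cam("wrist")
for f in finder.outline_of(p,"ball_bearing")[:3]:
    R=f["region"];e=f["extent"];print(round(f["p"],2),np.round([e[0]*560,e[1]*420]),R.sum())
    c,_=cv2.findContours(R.astype(np.uint8),0,1);k=max(c,key=cv2.contourArea)[:,0].astype(float)+0
    # silhouette fit: circles at z=0 and z=14, radius 23.5
    def pred(x,y):
        t=np.linspace(0,2*np.pi,72,endpoint=False)
        h=np.array([proj(p,(x+23.5*np.cos(s),y+23.5*np.sin(s),z)) for z in(0,14) for s in t])
        return cv2.convexHull(h.astype(np.float32))
    u,v=e[0]*560,e[1]*420;g=at(p,u,v,8)[:2]
    s=least_squares(lambda q:[cv2.pointPolygonTest(pred(*q),(float(a),float(b)),True) for a,b in k[::2]],g,diff_step=1e-3,loss="soft_l1")
    print(np.round(g,1),np.round(s.x,1),np.sqrt(np.mean(s.fun**2)),p["img"][R].mean(0))
```

```text
(array([524.4827808 , -28.68370294]), np.float64(15.575488141476868), array([41.58657099, 41.48041369, 40.98059836, 41.38297259]))
0.84 [376. 200.] 1577
[ 499.5 -160.4] [ 498.3 -160.6] 0.9775186481029988 [  0.81547242 165.29422955 200.55865568]
0.83 [344. 272.] 1437
[ 578.4 -188.2] [ 580.7 -188.5] 1.0179149031110357 [  0.98677801 215.37647878 230.04175365]
0.73 [279. 193.] 1633
[ 493.6 -256.3] [ 493.5 -254.9] 0.9433198010462761 [129.55235762 134.34721372 140.13288426]
```

play_rows --pt "0.005 0 0.08 0" --pt "0.005 0 0.16 0" --pt "0.005 0 0.22 0" --pt "0.005 0 0.26 0" --pt "0.005 0 0.283 0" --pt "0.005 0 0.283 0" --pt "0.005 0 0.283 0" --pt "0.005 0 0.283 0" --hand 65

```text
t: 4.4
eef_pos: [493.3, -256.8, 176.3]
ee_rot: [0.001, 0.0, 1.0, -0.0]
ft_force: [-0.1, -0.5, 0.7]
finger_gap: 64.6
grip_force: 0.0
```

play_rows --pt "0 0 0 0" --pt "0 0 0 0" --pt "0 0 0 0" --pt "0 0 0 0" --pt "0 0 0 0" --pt "0 0 0 0" --pt "0 0 0 0" --pt "0 0 0 0" --hand 30 --squeeze 40

```text
t: 5.2
eef_pos: [493.1, -256.8, 176.1]
ee_rot: [0.001, 0.0, 1.0, -0.0]
ft_force: [-2.4, 1.0, 17.8]
finger_gap: 44.2
grip_force: 38.7
```

Run:
```python
from h import *
p=cam("wrist");cv2.imwrite("pics/w3.png",p["img"])
o=r.get_obs();print(o["eef_pos"],o["finger_gap"],o["grip_force"],o["t"])
```

```text
[ 493.17405951 -256.84599776  176.15017529] 43.89262127135167 38.71466178679839 5.25
```

View pics/w3.png

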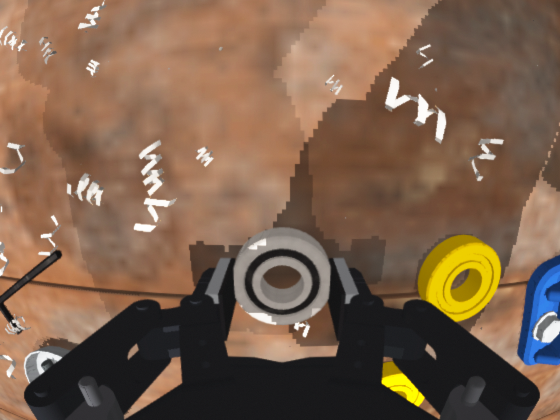

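The bearing is between the pads, top centred at (282,280). The gap reads 44 rather than 47 mm, so I'll check whether it's centred on the tool axis.

Run:
```python
from h import *
p=cam("wrist")
o=r.get_obs();e=o["eef_pos"];print(e,o["ft_force"],o["moment"],o["finger_gap"])
for z in(0,7,14):print(z,proj(p,(e[0],e[1],z)))
# bearing top centre
print(at(p,283,279,14))
hsv=cv2.cvtColor(p["img"],cv2.COLOR_BGR2HSV)
for f in finder.outline_of(p,"ball_bearing")[:3]:
    R=f["region"];x=f["extent"];u,v=x[0]*560,x[1]*420;print(round(f["p"],2),u,v,x[2]*560,x[3]*420,at(p,u,v,9))
    if abs(u-283)<40:print([ (n,at(p,a,b,14)[:2].round(1)) for n,a,b in(("top",u,v-x[3]*210),("left",u-x[2]*280,v),("right",u+x[2]*280,v),("bot",u,v+x[3]*210))])
```

```text
[ 493.18405074 -256.83892655  176.16776594] [-2.37369956  0.88687207 16.81060746] [0.28061148 0.62263692 0.02590005] 43.84355069895804
0 (np.float64(280.68944066557196), np.float64(269.97677545566296))
7 (np.float64(280.635237158504), np.float64(276.4178833571831))
14 (np.float64(280.57661128172873), np.float64(283.3948723730457))
[ 490.90152209 -255.73388299   14.        ]
0.94 459.98400000000004 279.55199999999996 84.392 87.69600000000001 [ 497.84750786 -161.90854509    9.        ]
0.9 402.976 381.402 40.712 40.614 [ 568.79413683 -181.88707375    9.        ]
0.77 280.84 273.63 99.512 100.506 [ 490.67870431 -256.72949861    9.        ]
[('top', array([ 464.3, -256.7])), ('left', array([ 488.4, -279.3])), ('right', array([ 488.4, -234.1])), ('bot', array([ 516. , -256.8]))]
```

play_rows --pt "0 0 -0.02 0" --pt "0 0 -0.06 0" --pt "0 0 -0.13 0" --pt "-0.01 0.08 -0.16 0" --pt "-0.02 0.16 -0.16 0" --pt "-0.03 0.24 -0.16 0" --pt "-0.04 0.32 -0.16 0" --pt "-0.052 0.38 -0.16 0"

```text
t: 6.15
eef_pos: [524.2, -25.7, 271.9]
ee_rot: [0.0, -0.001, 1.0, 0.0]
ft_force: [0.5, -0.9, -1.4]
finger_gap: 43.8
grip_force: 41.4
```

Run:
```python
from h import *
import pickle
p=cam("wrist");s=cam("scene")
pickle.dump([{k:q[k] for k in("img","fish","extrinsics","camera_matrix")} for q in(p,s)],open("w4.pkl","wb"))
o=r.get_obs();e=o["eef_pos"];print(e,o["ft_force"],o["moment"],o["finger_gap"],o["grip_force"])
u,v=map(int,proj(s,(e[0],e[1],80)))
cv2.imwrite("pics/w4.png",np.hstack([p["img"][100:400,160:460],cv2.resize(s["img"][v-50:v+50,u-50:u+50],(300,300),interpolation=2)]))
for f in finder.outline_of(p,"ball_bearing")[:3]:
    x=f["extent"];print(round(f["p"],2),np.round([x[0]*560,x[1]*420,x[2]*560,x[3]*420]))
```

```text
[524.87054099 -23.56106548 271.86799302] [ 0.56836236 -0.55341364 -0.48352245] [-0.0666449   0.05468855 -0.02433243] 43.869757517981625 41.40193647099068
0.96 [114. 188.  57.  60.]
0.92 [102. 277.  46.  48.]
0.56 [281. 275. 101.  96.]
```

View pics/w4.png

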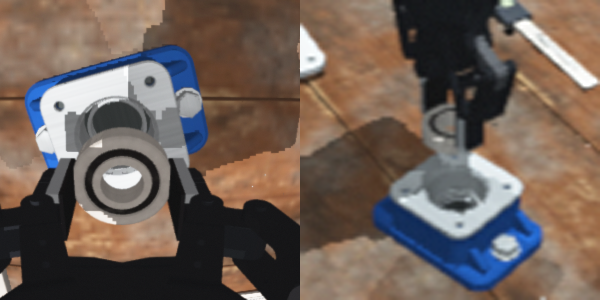

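The bearing is held level. Its top ellipse in the wrist frame is centred near (284,280), and two tapped holes are visible near (219,205) and (309,180). The housing bore shows up just behind the bearing.

Run:
```python
from h import *
import pickle
p=pickle.load(open("w4.pkl","rb"))[0]
e=np.array([524.87,-23.56,271.87])
g=255.-cv2.cvtColor(p["img"],cv2.COLOR_BGR2GRAY).astype(float)
P=[]
for u,v in((219,205),(309,180)):
    win=4
    for _ in range(4):
        iu,iv=int(round(u)),int(round(v));w=g[iv-win:iv+win+1,iu-win:iu+win+1];w=np.clip(w-np.percentile(w,60),0,None)**1.5
        Y,X=np.mgrid[iv-win:iv+win+1,iu-win:iu+win+1];u,v=(w*X).sum()/w.sum(),(w*Y).sum()/w.sum()
    P.append(at(p,u,v,47)[:2]);print(u,v,P[-1])
P=np.array(P);d=P[1]-P[0];L=np.linalg.norm(d);print("sep",L,"yaw",np.degrees(np.arctan2(d[1],d[0]))-90)
n=np.array([d[1],-d[0]])/L  # toward +x
print("housing",P.mean(0)+29*n)
# bearing: dark seal ring fit (concentric, on top face)
m=np.zeros(g.shape,np.uint8);cv2.circle(m,(284,280),44,255,-1);cv2.circle(m,(284,280),22,0,-1)
dark=((g>170)&(m>0)).astype(np.uint8)
c,_=cv2.findContours(dark,0,1);k=max(c,key=cv2.contourArea);E=cv2.fitEllipse(k);print(E)
# in world at top plane: fit circle to the outer contour
for z in(109.7,):
    Q=np.array([at(p,a,b,z)[:2] for a,b in k[:,0]])
    s=least_squares(lambda q:np.hypot(Q[:,0]-q[0],Q[:,1]-q[1])-q[2],[*Q.mean(0),17],loss="soft_l1");print("bearing",s.x,"rel tcp",s.x[:2]-e[:2])
cv2.imwrite("pics/dark.png",dark*255)
```

```text
217.23899353775934 205.51554496358267 [503.93021617 -65.15864616]
310.43087658957387 181.60298184713108 [488.91405163  -7.37965151]
sep 59.698387081610285 yaw 14.568295507977865
housing [524.48974053 -28.97466747]
((281.7340087890625, 281.2764892578125), (65.16502380371094, 74.43844604492188), 89.82771301269531)
bearing [523.98812264 -24.85382289  17.03963209] rel tcp [-0.88187736 -1.29382289]
```

play_rows --pt "0 -0.008 0.02 0" --pt "0 -0.008 0.04 0" --pt "0 -0.008 0.06 0" --pt "0 -0.008 0.07 0" --pt "0 -0.008 0.07 0" --pt "0 -0.008 0.07 0" --pt "0 -0.008 0.07 0" --pt "0 -0.008 0.07 0"

```text
t: 7.1
eef_pos: [524.4, -33.5, 229.3]
ee_rot: [0.0, 0.0, 1.0, -0.0]
ft_force: [0.6, -0.2, -0.0]
finger_gap: 43.6
grip_force: 41.4
```

play_rows --pt "0 0.007 0 0" --pt "0 0.007 0 0" --pt "0 0.007 0 0" --pt "0 0.007 0 0" --pt "0 0.007 0 0" --pt "0 0.007 0 0" --pt "0 0.007 0 0" --pt "0 0.007 0 0"

```text
t: 7.9
eef_pos: [524.3, -29.3, 228.9]
ee_rot: [-0.0, 0.0, 1.0, -0.0]
ft_force: [0.6, -0.0, -1.0]
finger_gap: 44.0
grip_force: 41.4
```

Run:
```python
from h import *
import pickle
p=cam("wrist")
e=r.get_obs()["eef_pos"];print(e)
g=255.-cv2.cvtColor(p["img"],cv2.COLOR_BGR2GRAY).astype(float)
# predicted holes for housing (524.5,-28.9), yaw 15
a=np.radians(15);P=[]
for sx,sy in((-1,-1),(-1,1)):
    X0=524.5+29*(sx*np.cos(a)-sy*np.sin(a));Y0=-28.9+29*(sx*np.sin(a)+sy*np.cos(a));u,v=proj(p,(X0,Y0,47));u0,v0=u,v;win=6
    for _ in range(4):
        iu,iv=int(round(u)),int(round(v));w=g[iv-win:iv+win+1,iu-win:iu+win+1];w=np.clip(w-np.percentile(w,65),0,None)**1.5
        Y,X=np.mgrid[iv-win:iv+win+1,iu-win:iu+win+1];u,v=(w*X).sum()/w.sum(),(w*Y).sum()/w.sum()
    P.append(at(p,u,v,47)[:2]);print((u0,v0),(u,v),P[-1])
P=np.array(P);d=P[1]-P[0];L=np.linalg.norm(d);print("sep",L,"yaw",np.degrees(np.arctan2(d[1],d[0]))-90)
print("housing",P.mean(0)+29*np.array([d[1],-d[0]])/L)
m=np.zeros(g.shape,np.uint8);cv2.circle(m,(283,281),44,255,-1);cv2.circle(m,(283,281),22,0,-1)
dark=((g>170)&(m>0)).astype(np.uint8)
c,_=cv2.findContours(dark,0,1);k=max(c,key=cv2.contourArea)
Q=np.array([at(p,a,b,e[2]-176.15+14)[:2] for a,b in k[:,0]])
s=least_squares(lambda q:np.hypot(Q[:,0]-q[0],Q[:,1]-q[1])-q[2],[*Q.mean(0),17],loss="soft_l1");print("bearing",s.x,"rel tcp",s.x[:2]-e[:2])
cv2.imwrite("pics/w5.png",p["img"][100:400,130:430])
```

```text
[524.29862102 -29.35001168 228.89475889]
(np.float64(210.00149422681937), np.float64(227.7852389924226)) (np.float64(209.34428930304773), np.float64(227.84929919170403)) [504.02935724 -64.75906315]
(np.float64(323.7973619450232), np.float64(198.1837844688731)) (np.float64(325.45860739871307), np.float64(197.83697663033126)) [488.80810292  -7.59161998]
sep 59.15913404277527 yaw 14.909522053391882
housing [524.44239673 -28.71383318]
bearing [523.90029834 -28.66641123  17.0058676 ] rel tcp [-0.39832268  0.68360045]
```

View pics/w5.png

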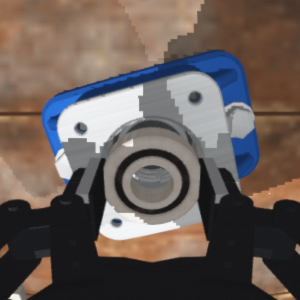

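The bearing is centred over the bore to about 0.5 mm in the picture and by the numbers: (523.9, -28.7) against (524.4, -28.7).

play_rows --pt "-0.001 0 0.004 0" --pt "-0.001 0 0.008 0" --pt "-0.001 0 0.011 0" --pt "-0.001 0 0.014 0" --pt "-0.001 0 0.017 0" --pt "-0.001 0 0.017 0" --pt "-0.001 0 0.017 0" --pt "-0.001 0 0.017 0"

```text
t: 8.75
eef_pos: [524.9, -29.3, 219.4]
ee_rot: [0.0, 0.0, 1.0, -0.0]
ft_force: [-4.8, 0.4, 18.7]
finger_gap: 43.8
grip_force: 51.8
```

play_rows --pt "0.001 0 -0.002 0" --pt "0.001 0 -0.002 0" --pt "0.002 0 -0.001 0" --pt "0.002 0 0 0" --pt "0.002 0 0 0" --pt "0.002 0 0.001 0" --pt "0.002 0 0.001 0" --pt "0.002 0 0.001 0"

```text
t: 9.55
eef_pos: [523.9, -29.3, 219.2]
ee_rot: [0.001, 0.0, 1.0, -0.0]
ft_force: [-5.7, 0.2, 32.0]
finger_gap: 43.9
grip_force: 58.9
```

play_rows --pt "-0.001 0 -0.002 0" --pt "-0.001 0 -0.002 0" --pt "-0.001 0 -0.002 0" --pt "-0.001 0 -0.002 0" --pt "-0.001 0 -0.002 0" --pt "-0.001 0 -0.002 0" --pt "-0.001 0 -0.002 0" --pt "-0.001 0 -0.002 0"

```text
t: 10.35
eef_pos: [524.4, -29.3, 219.5]
ee_rot: [0.0, 0.0, 1.0, -0.0]
ft_force: [-1.2, -0.7, 9.4]
finger_gap: 43.9
grip_force: 47.2
```

play_rows --pt "0 0 0 0" --pt "0 0 0 0" --pt "0 0 0 0" --pt "0 0 0 0" --pt "0 0 0 0" --pt "0 0 0 0" --pt "0 0 -0.05 0" --pt "0 0 -0.09 0" --hand 62

```text
t: 11.15
eef_pos: [524.2, -29.2, 274.1]
ee_rot: [-0.0, 0.0, 1.0, -0.0]
ft_force: [0.1, 0.3, 0.5]
finger_gap: 61.9
grip_force: 0.0
```

Run:
```python
from h import *
p=cam("wrist");print(r.get_obs()["eef_pos"])
cv2.imwrite("pics/w6.png",cv2.resize(p["img"][150:370,150:410],(0,0),fx=2,fy=2))
for f in finder.outline_of(p,"ball_bearing")[:3]:
    x=f["extent"];u,v=x[0]*560,x[1]*420;print(round(f["p"],2),np.round([u,v,x[2]*560,x[3]*420]),at(p,u,v,44).round(1))
```

```text
[524.78470201 -29.27341211 277.40653296]
0.8 [280. 232.  73.  70.] [522.9 -29.7  44. ]
0.67 [108. 275.  49.  50.] [ 559.3 -161.7   44. ]
0.64 [118. 189.  59.  57.] [ 492.9 -140.3   44. ]
```

View pics/w6.png

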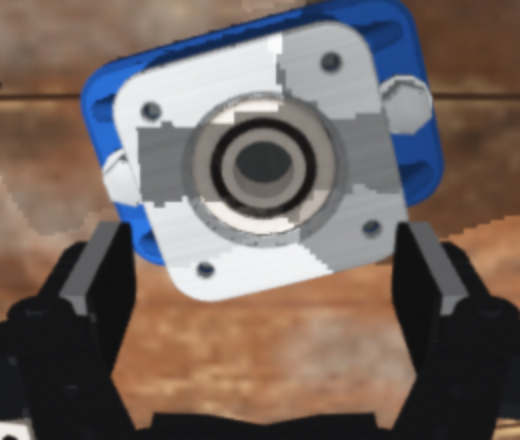

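The bearing sits inside the bore (ring centred near (282,233) full-frame), and all four tapped holes are visible. I'll check its depth from the ring's size and refine the housing pose with the four holes.

Run:
```python
from h import *
p=cam("wrist");print(r.get_obs()["eef_pos"])
hs=[(225,205),(315.5,181),(252.5,284.5),(336,264)]
dz=0
print(holes(p,hs,47,win=5))
g=255.-cv2.cvtColor(p["img"],cv2.COLOR_BGR2GRAY).astype(float)
m=np.zeros(g.shape,np.uint8);cv2.circle(m,(282,233),31,255,-1);cv2.circle(m,(282,233),17,0,-1)
dark=((g>170)&(m>0)).astype(np.uint8)
c,_=cv2.findContours(dark,0,1);k=max(c,key=cv2.contourArea);print(cv2.fitEllipse(k))
for z in(44,52):
    Q=np.array([at(p,a,b,z)[:2] for a,b in k[:,0]])
    s=least_squares(lambda q:np.hypot(Q[:,0]-q[0],Q[:,1]-q[1])-q[2],[*Q.mean(0),17],loss="soft_l1");print("bearing",z,s.x,np.sqrt(np.mean(s.fun**2)))
    E=cv2.fitEllipse((Q*10).astype(np.float32));print(E)
```

```text
[524.50308251 -29.39300608 274.3058766 ]
(array([524.28597966, -28.46798246]), np.float64(15.473244561774969), array([41.86900827, 41.12110627, 41.11393327, 41.04520762]))
((281.5147399902344, 230.20823669433594), (48.76091384887695, 52.404727935791016), 92.8780288696289)
bearing 44 [524.15342208 -28.83100554  17.05167677] 0.23568358353101565
((5241.50439453125, -288.2997741699219), (338.5728454589844, 343.8486328125), 165.90750122070312)
bearing 52 [521.33741094 -28.82261641  16.37237772] 0.22629330487858848
((5213.34716796875, -288.2159729003906), (325.08551025390625, 330.151123046875), 165.90696716308594)
```

The bearing is flat on the spring: its ring fits at z=44 with the right radius and is centred. Next, over to the cap.

play_rows --pt "0.01 0.08 0 0" --pt "0.02 0.16 0 0" --pt "0.03 0.24 0 0" --pt "0.04 0.32 0 0" --pt "0.05 0.4 0 0" --pt "0.05 0.46 0 0" --pt "0.05 0.483 0 0" --pt "0.05 0.483 0 0" --hand 60

```text
t: 12.1
eef_pos: [494.0, 262.1, 272.4]
ee_rot: [-0.0, -0.001, 1.0, -0.0]
ft_force: [-0.1, 0.3, 1.1]
finger_gap: 59.8
grip_force: 0.0
```

play_rows --pt "0 0 0 0" --pt "0 0 0 0" --pt "0 0 0 0" --pt "0 0 0 0" --pt "0 0 0 0" --pt "0 0 0 0" --pt "0 0 0 0" --pt "0 0 0 0"

```text
t: 12.9
eef_pos: [494.5, 260.5, 273.3]
ee_rot: [-0.0, 0.0, 1.0, -0.0]
ft_force: [-0.7, 0.4, 0.2]
finger_gap: 60.0
grip_force: 0.0
```

Run:
```python
from h import *
p=cam("wrist");print(r.get_obs()["eef_pos"])
a=np.radians(-4.2);hs=[proj(p,(494.6+29*(x*np.cos(a)-y*np.sin(a)),260.3+29*(x*np.sin(a)+y*np.cos(a)),16)) for x in(-1,1) for y in(-1,1)]
print(np.round(hs));print(holes(p,hs,16,win=6))
cv2.imwrite("pics/w7.png",p["img"][120:400,130:430])
```

```text
[494.48430721 260.53647111 273.30257811]
[[243. 180.]
 [324. 185.]
 [240. 255.]
 [316. 260.]]
(array([493.9962183 , 260.27887371]), np.float64(-4.10109476413641), array([40.92068076, 41.12969269, 40.40641049, 40.64215497]))
```

View pics/w7.png

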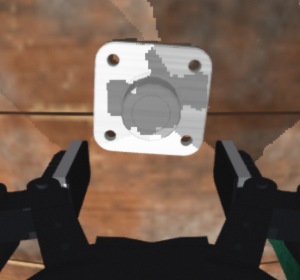

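The cap is centred between the open fingers, boss at about (281,223) full-frame. Measured centre is (494.0, 260.3), yaw -4.1°.

play_rows --pt "0 0 0.04 0" --pt "0 0 0.08 0" --pt "0 0 0.115 0" --pt "0 0 0.133 0" --pt "0 0 0.133 0" --pt "0 0 0.133 0" --pt "0 0 0.133 0" --pt "0 0 0.133 0"

```text
t: 13.75
eef_pos: [494.7, 260.6, 194.3]
ee_rot: [0.0, 0.0, 1.0, 0.0]
ft_force: [-0.2, -0.7, 0.4]
finger_gap: 60.1
grip_force: 0.0
```

play_rows --pt "0 0 0 0" --pt "0 0 0 0" --pt "0 0 0 0" --pt "0 0 0 0" --pt "0 0 0 0" --pt "0 0 0 0" --pt "0 0 0 0" --pt "0 0 0 0" --hand 20 --squeeze 90

```text
t: 14.55
eef_pos: [494.6, 260.5, 194.3]
ee_rot: [0.0, 0.0, 1.0, 0.0]
ft_force: [-2.9, -2.3, 16.1]
finger_gap: 37.2
grip_force: 88.6
```

play_rows --pt "0 0 -0.03 0" --pt "0 0 -0.09 -0.1" --pt "0 -0.02 -0.15 -0.3" --pt "-0.01 -0.1 -0.16 -0.5" --pt "-0.02 -0.18 -0.16 -0.653" --pt "-0.03 -0.26 -0.16 -0.653" --pt "-0.04 -0.34 -0.16 -0.653" --pt "-0.05 -0.42 -0.16 -0.653"

```text
t: 15.35
eef_pos: [524.2, 6.5, 289.7]
ee_rot: [0.0, -0.17, 0.985, -0.0]
ft_force: [1.6, 0.2, -2.9]
finger_gap: 37.5
grip_force: 91.0
```

play_rows --pt "0.02 -0.058 0.01 0" --pt "0.02 -0.058 0.03 0" --pt "0.02 -0.058 0.04 0" --pt "0.02 -0.058 0.04 0" --pt "0.02 -0.058 0.04 0" --pt "0.02 -0.058 0.04 0" --pt "0.02 -0.058 0.04 0" --pt "0.02 -0.058 0.04 0"

```text
t: 16.15
eef_pos: [524.7, -28.1, 265.7]
ee_rot: [0.0, -0.17, 0.985, -0.0]
ft_force: [-1.7, -0.8, -2.3]
finger_gap: 37.3
grip_force: 91.2
```

Run:
```python
from h import *
import pickle
p=cam("wrist");e=r.get_obs()["eef_pos"];print(e)
pickle.dump({k:p[k] for k in("img","fish","extrinsics","camera_matrix")},open("w8.pkl","wb"))
cv2.imwrite("pics/w8.png",cv2.resize(p["img"][120:400,130:430],(0,0),fx=2,fy=2))
z=e[2]-194.3;a=np.radians(15.4)
for n,c,zz in(("cap",(524.4,-28.7),z+16),("housing",(524.4,-28.7),47)):
    print(n,[np.round((np.array(proj(p,(c[0]+29*(x*np.cos(a)-y*np.sin(a)),c[1]+29*(x*np.sin(a)+y*np.cos(a)),zz)))-[130,120])*2).tolist() for x in(-1,1) for y in(-1,1)])
```

```text
[524.71328371 -28.1358806  265.68876129]
cap [[186.0, 175.0], [429.0, 192.0], [185.0, 381.0], [398.0, 395.0]]
housing [[210.0, 139.0], [404.0, 153.0], [205.0, 314.0], [382.0, 326.0]]
```

View pics/w8.png

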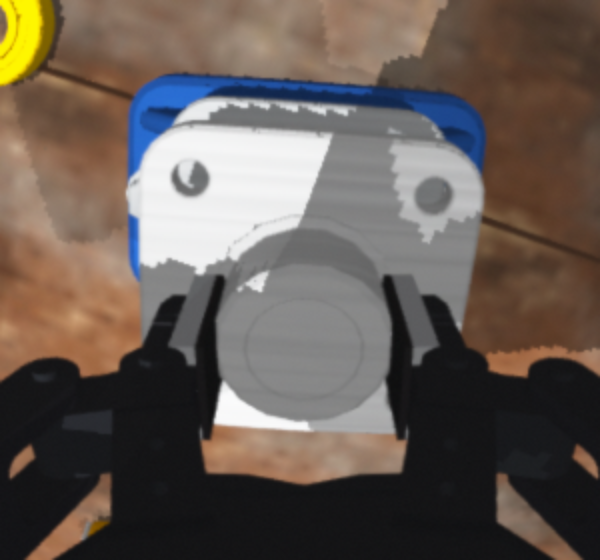

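The cap is held level, with two flange holes visible near (225,209) and (347,217) full-frame, each within about 2 px of the prediction. I'll compute the cap's offset from the housing.

Run:
```python
from h import *
import pickle
p=pickle.load(open("w8.pkl","rb"));e=np.array([524.71,-28.14,265.69])
g=cv2.cvtColor(p["img"],cv2.COLOR_BGR2GRAY)
b=cv2.GaussianBlur(g,(3,3),0)
for z in(87.4,):
    P=[]
    for u0,v0 in((225,209),(347,217.5)):
        # rim by hough-like: radial edge fit
        pts=[]
        for t in np.linspace(0,2*np.pi,48,endpoint=False):
            rr=np.arange(5,15,.25);x=(u0+rr*np.cos(t)).astype(np.float32)[None];y=(v0+rr*np.sin(t)).astype(np.float32)[None]
            s=cv2.remap(b.astype(np.float32),x,y,1)[0];d=np.gradient(s);i=d.argmax();pts.append((x[0,i],y[0,i]))
        E=cv2.fitEllipse(np.array(pts,np.float32));print(E);P.append(at(p,*E[0],z+.3)[:2])
    P=np.array(P);d=P[1]-P[0];L=np.linalg.norm(d);yaw=np.degrees(np.arctan2(d[1],d[0]))-90
    c=P.mean(0)+29*np.array([d[1],-d[0]])/L;print(z,"sep",L,"yaw",yaw,"cap",c,"rel tcp",c-e[:2])
```

```text
((224.6686553955078, 208.5843505859375), (17.87506675720215, 19.573471069335938), 131.5625457763672)
((346.35601806640625, 217.3636016845703), (18.299560546875, 19.51221466064453), 47.156280517578125)
87.4 sep 58.24393562537777 yaw 15.260678240183069 cap [524.69390084 -27.74797944] rel tcp [-0.01609916  0.39202056]
```

play_rows --pt "0.001 -0.001 0.01 0" --pt "0.001 -0.001 0.02 0" --pt "0.001 -0.001 0.03 0" --pt "0.001 -0.001 0.036 0" --pt "0.001 -0.001 0.04 0" --pt "0.001 -0.001 0.043 0" --pt "0.001 -0.001 0.043 0" --pt "0.001 -0.001 0.043 0"

```text
t: 17.0
eef_pos: [524.4, -29.1, 239.8]
ee_rot: [0.0, -0.17, 0.985, -0.0]
ft_force: [-0.4, -0.5, -2.3]
finger_gap: 37.6
grip_force: 91.2
```

play_rows --pt "0 0 0.002 0" --pt "0 0 0.004 0" --pt "0 0 0.006 0" --pt "0 0 0.008 0" --pt "0 0 0.009 0" --pt "0 0 0.009 0" --pt "0 0 0.009 0" --pt "0 0 0.009 0"

```text
t: 17.8
eef_pos: [524.4, -29.1, 234.4]
ee_rot: [0.0, -0.17, 0.985, -0.0]
ft_force: [0.5, -1.2, 3.8]
finger_gap: 37.5
grip_force: 91.3
```

play_rows --pt "0 0 0.0005 0" --pt "0 0 0.001 0" --pt "0 0 0.0015 0" --pt "0 0 0.0015 0" --pt "0 0 0.0015 0" --pt "0 0 0.0015 0" --pt "0 0 0.0015 0" --pt "0 0 0.0015 0"

```text
t: 18.6
eef_pos: [524.4, -29.1, 233.4]
ee_rot: [0.0, -0.17, 0.985, -0.0]
ft_force: [1.9, -1.8, 5.0]
finger_gap: 37.5
grip_force: 91.9
```

play_rows --pt "0 0 0.0003 0" --pt "0 0 0.0006 0" --pt "0 0 0.0008 0" --pt "0 0 0.0008 0" --pt "0 0 0.0008 0" --pt "0 0 0.0008 0" --pt "0 0 0.0008 0" --pt "0 0 0.0008 0"

```text
t: 19.4
eef_pos: [524.3, -29.1, 233.3]
ee_rot: [0.0, -0.17, 0.985, -0.0]
ft_force: [-1.8, -1.0, 16.1]
finger_gap: 37.6
grip_force: 93.0
```

On the face at about 16 N. I'll hold there.

play_rows --pt "0 0 0 0" --pt "0 0 0 0" --pt "0 0 0 0" --pt "0 0 0 0" --pt "0 0 0 0" --pt "0 0 0 0" --pt "0 0 0 0" --pt "0 0 0 0"

```text
t: 20.2
eef_pos: [524.3, -29.1, 233.4]
ee_rot: [0.0, -0.17, 0.985, -0.0]
ft_force: [-0.5, -1.9, 15.8]
finger_gap: 37.2
grip_force: 93.0
```

play_rows --pt "0 0 0 0" --pt "0 0 0 0" --pt "0 0 0 0" --pt "0 0 0 0" --pt "0 0 0 0" --pt "0 0 0 0" --pt "0 0 0 0" --pt "0 0 0 0"

```text
t: 21.0
eef_pos: [524.3, -29.1, 233.4]
ee_rot: [0.0, -0.17, 0.985, -0.0]
ft_force: [-1.0, -0.7, 15.4]
finger_gap: 37.7
grip_force: 93.0
```

Run:
```python
from h import *
F=[]
for _ in range(8):
    p=cam("wrist");o=r.get_obs();F.append(o["ft_force"][2])
print(np.round(F,1),o["eef_pos"],o["ee_rot"],o["moment"])
z=o["eef_pos"][2]-194.3;a=np.radians(15.3)
hs=[proj(p,(524.4+29*(x*np.cos(a)-y*np.sin(a)),-28.7+29*(x*np.sin(a)+y*np.cos(a)),z+16)) for x in(-1,1) for y in(-1,1)];print(z,np.round(hs))
cv2.imwrite("pics/w9.png",cv2.resize(p["img"][120:400,130:430],(0,0),fx=2,fy=2))
```

```text
[15.6 15.1 15.4 14.7 14.1 14.7 15.  16.3] [524.33849588 -29.10271227 233.37435717] [ 2.01323466e-04 -1.69787978e-01  9.85480580e-01 -1.67708262e-04] [-0.08541008  0.27631933 -0.04054232]
39.074357174117466 [[225. 209.]
 [346. 217.]
 [224. 312.]
 [330. 318.]]
```

View pics/w9.png

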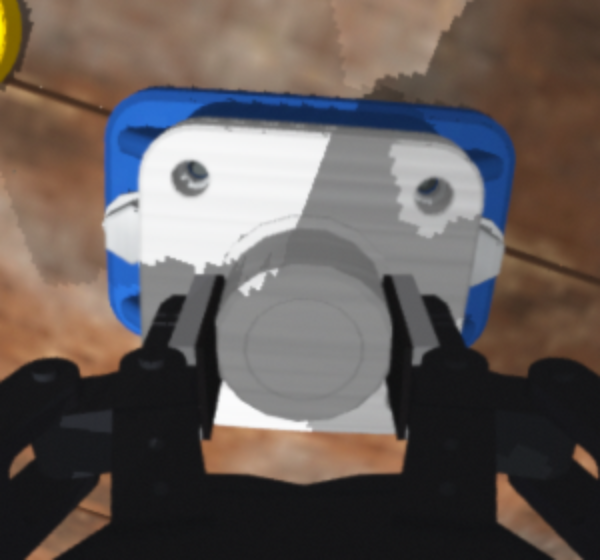

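The flange sits flush and covers the housing face. The tapped holes show through the cap holes at (190,178) and (434,195) in the crop, and the push is steady at about 15 N. Handing in.

```bash
python3 -c "
from workcell import r
print(r.job_done())"
```

```text
the job is handed in; nothing more can be done
None
```

The bearing lies flat on the spring in the bore, and the end cap is flush on the housing with its holes lined up, still held under a steady push of about 15 N; the job is handed in, though no pass or fail verdict came back.

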